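# Clip the sprung carrying handle onto the bar caddy

## Robot

A 6-joint arm with a two-finger parallel gripper is mounted at the origin on a cart in front of the work surface, level with it; the furniture and walls round the work are solid. World frame = base frame: x ahead of the robot, y to its left, z up, the work surface at z = 0. Lengths are in m, angles in rad, forces in N, time in s.
With the tool pointing down it reaches from about 0.35 to 0.975 m from the base axis. Payload 4.9 kg.
Tool frame: the origin (TCP) lies midway between the tips of the shut fingers; the grasp point (between the pads) lies ctrl.grip_depth behind it (ctrl.grip_depth is the distance from the TCP to the grasp point, in m); y points along the fingers, z is the direction in which the jaws open and shut, and the axes are right-handed (so a half turn about y gives the same grasp; the last joint's range is limited). The gripper opens to 85 mm and grips with 20 to 120 N. Pads are 22 mm wide; open, the fingers measure 114 mm over their backs; the gripper's body (76 mm by 85 mm) begins 54 mm behind the grasp point. The pads swing forward as they close: fully open they stand 13 mm farther back than shut.
Start: joints at [-1.389, 0.053, 1.613, -0, 1.476, -0.119], TCP at [0.185, -0.597, 0.231] pointing down, gripper open.
Joint ranges: [-3.01, 3.01], [-1.01, 2.22], [0.06, 2.58], [-1.02, 4.17], [0.09, 2.62], [-3.14, 3.14]. Speed limits (rad/s): [2.57, 2.57, 3.14, 3.14, 3.14, 3.14].

## Interface

Orientations are given as a rotation vector (axis times angle).
In Python, from station import ctrl gives the robot as it stands.
- The arm moves only by the tool jog_arm, never from a script. Its argument "moves" is a list of rows, each a list of 6 numbers: the shift along the tool's x, y, z in mm, then the turn, a rotation vector about the tool's x, y, z in rad. In form: [[x, y, z, wx, wy, wz], ...]. A call has 1 to 12 rows; each row shifts and turns the commanded pose from where the row before left it, along the tool's axes as they then stand; what a row does not reach is not made up. A row lasts 1/10 s, in which the tool goes at most 50 mm and 8.59 degrees, less where a joint would pass 70% of its speed; a pose out of reach is approached as far as the arm can. A call is refused whole if a number of a shift passes 50 or a number of a turn 0.15, either way. A call with a gripper value outside its range is refused whole. "grip" is the finger opening in mm, from 0 to 85.4, set as the call begins (left out, the last holds). The fingers move at their own pace and stop on an object; "grip_force" is the grip in N (left out, the last holds). Time passes only in rows, so rows that do not move let the fingers close. It gives the time, the measured TCP pose, the force and the opening at its end, in the units of the state.
- ctrl.get_obs(): the state, without advancing time (a new reading comes with each control period).
- ctrl.get_image(name): name is "scene" or "top" or "wrist"; returns the picture (480x640x3 uint8, red, green, blue); there is no depth.
- ctrl.camera_params(name): a dict with "fx", "fy", "cx", "cy" (pixels), "pose" (4x4, takes a point from camera to world coordinates); the wrist camera has in their place "T_tool_cam" (4x4, takes a point from camera to tool coordinates, whose origin is the TCP and whose axes are the tool frame's). Camera axes: x right, y up, looking along -z (the intrinsics and any distortion apply to the point x, -y, -z); pixel columns grow to the right and rows downward; lengths in m; the calibration is good to about 2 mm. The wrist camera is an equidistant fisheye: a pixel r from the principal point sees the ray r / f radians off the axis. A picture is of the moment at which its call begins: read the wrist's pose just before it. camera_params takes no time and is no camera call.
- ctrl.finish_job(): hands the job in, once; it reports no verdict.
The state is a dict: "t": time; "q": joint angles; "dq": joint speeds; "effort": joint torques, N m; "tool_pos": TCP position; "tool_rot": TCP orientation; "contact_force": force on the tool from outside, world axes, zero at the start; "wrist_torque": the same for the moment, N m; "opening": finger opening in m.
Only numpy, scipy, OpenCV 4.12 (cv2) and the standard library are available. Lean on these libraries where they do the work, as an engineer would, in place of code of your own. Each camera call takes 0.05 s, during which the arm holds its last target. There are 200 camera calls.

## Task

Clip the detachable carrying handle from its wooden rest onto the T-headed post in the middle of the bar caddy: stand its foot on the head with the hooks crosswise to the head, press the knob gently to push the hooks out below the head, give the handle a quarter turn so that they lie under the head's wings, then ease off so that the spring draws them up tight, and let go. Leave the handle upright, square across the post and gripping it by its own spring. Never press hard on the post, and do not knock the bottle, the jar or the jigger.

Things in the scene. Friction and masses are not known exactly. Their poses are not given: they have to be found in the camera images.
- caddy: dark wooden bar caddy, a tray 130 mm (its x) by 270 mm (its y) that stands firm; origin at the centre of its underside, z up. Deck top at z = 16 mm; thin brass rail round the edge up to z = 41 mm. In its middle rises a steel T-post (see post_foot). Handle and caddy may bear on each other with 25 N at most, the push on top of the head and the pull under it added up (14 N when clipped on).
- post_foot (a point): where the post's axis meets the caddy's deck, axes as the caddy's. Stem 11 mm thick; collar 32 mm wide up to 16 mm. Flat T-head: 14 mm along x, 36 mm along y, 6 mm thick. It is screwed up or down between jobs: the head's top lies anywhere from 36 to 64 mm above this point and is not measured, so feel for it. It does not give or turn under load.
- rest: fixed light wooden rest, 70 x 70 x 20 mm; origin at the centre of its underside. A groove 20 mm wide and 12 mm deep along its x takes the handle's hooks; the handle's foot stands on its top.
- handle: loose carrying handle, about 0.23 kg, 104 mm tall, upright; origin at the centre of its foot's underside, z up the barrel. Steel foot plate 34 mm (x) by 60 mm (y) by 8 mm; black barrel 33 mm in diameter up to z = 44 mm; above it the sprung knob on a 13 mm rod. Two steel hooks (see hooks), at its +x and -x sides, are one with the knob.
- hooks (a point): midway between the two hook tips, on the handle's axis, level with the tips' upper faces; axes as the handle's. Shanks at 20.5 to 26 mm either way along x, 10 mm wide; tips point inward to 10 mm from the axis, 6 mm thick. With the knob out it lies at the handle's origin (tips against the foot); pressing the knob by q lowers it by q below the foot.
- plunger (a joint): how far the knob is pressed in, m: 0 = fully out, hooks shut against the foot; 0.011 = hard stop. Spring: 5 N at 0, rising 0.3 N per mm to 8.3 N at the stop, past which the force climbs at once. With the 6 mm head held between foot and hooks it reads about 0.006.
- knob (a point): centre of the round wooden knob on top of the handle, the place to grip: 30 mm in diameter, from 16 mm below to 16 mm above this point, which is 88 mm above the handle's origin with the knob out and sinks with it. Between the knob's lower end and the barrel there are 28 mm, less the press. Axes as the handle's.
- bitters_1: loose amber bitters bottle with black cap, 43 mm in diameter, 142 mm tall, standing on one end of the caddy, about 98 mm from the post; origin at the centre of its underside
- spice_jar_1: loose clear spice jar, 47 mm wide, 98 mm tall, standing on the other end of the caddy; origin at the centre of its underside
- jigger: loose copper double jigger, 43 mm in diameter, 84 mm tall, standing on the worktop; origin at the centre of its underside
There are look-alikes about, which are no part of the job. Leave any blue, purple or turquoise look-alike of the handle alone.

How it is judged:
By the outcome, as a careful person would: the job done as asked, in the order asked, and still so for the second after the job is handed in, with the robot touching nothing.
It also fails if it takes over 50 s, if anything falls off the work surface, if the arm or the gripper's body presses on something with over 40 N, if the wrist force passes 120 N, or if a joint passes its speed limit or range.

## Working session

There is one attempt and no reset: what is moved stays moved. The work goes in short steps, Python scripts to look and compute and a tool call to move; the robot and the scene stay as the last step left them, time stands still between calls to the robot, and variables do not carry over. Pictures are saved under pics/ and viewed, about 8 in all and at most 12, crops included, and the job is handed in when it is done.

Besides the shell and the picture viewer there is one more tool, called after "Call:" as name(argument=value, ...) on one line, values as JSON. jog_arm: Moves the arm, as the interface text tells. Its arguments: {"type":"object","properties":{"moves":{"type":"array","items":{"type":"array","items":{"type":"number"}}},"grip":{"type":"number"},"grip_force":{"type":"number"}},"required":["moves"]}

```bash
mkdir -p pics; ls; cat > h.py <<'E'
import numpy as np, cv2
from scipy.spatial.transform import Rotation as R
from station import ctrl
def snap(n,f):
    im=ctrl.get_image(n); cv2.imwrite('pics/'+f,im[:,:,::-1]); return im
def ray(n,u,v,T=None):
    p=ctrl.camera_params(n)
    x=(u-p['cx'])/p['fx']; y=(v-p['cy'])/p['fy']
    if n=='wrist':
        r=np.hypot(x,y); s=np.sin(r)/r if r>1e-9 else 1; d=np.array([x*s,-y*s,-np.cos(r)]); P=T@p['T_tool_cam']
    else: d=np.array([x,-y,-1.]); P=np.array(p['pose'])
    d=P[:3,:3]@d; return P[:3,3],d/np.linalg.norm(d)
def onz(n,u,v,z,T=None):
    o,d=ray(n,u,v,T); return o+d*(z-o[2])/d[2]
def tri(a,b):
    (o1,d1),(o2,d2)=a,b
    s=np.linalg.lstsq(np.c_[d1,-d2],o2-o1,rcond=None)[0]; p,q=o1+s[0]*d1,o2+s[1]*d2
    return (p+q)/2,np.linalg.norm(p-q)
def proj(n,X,T=None):
    p=ctrl.camera_params(n); P=T@p['T_tool_cam'] if n=='wrist' else np.array(p['pose'])
    c=P[:3,:3].T@(np.array(X)-P[:3,3]); c=c*[1,-1,-1]
    if n=='wrist':
        r=np.hypot(c[0],c[1]); th=np.arctan2(r,c[2]); x,y=c[:2]/r*th
    else: x,y=c[:2]/c[2]
    return np.array([p['cx']+p['fx']*x,p['cy']+p['fy']*y])
def tool():
    o=ctrl.get_obs(); T=np.eye(4); T[:3,:3]=R.from_rotvec(o['tool_rot']).as_matrix(); T[:3,3]=o['tool_pos']; return T
E
python3 - <<'E'
from h import *
np.set_printoptions(precision=4,suppress=True)
o=ctrl.get_obs(); print(o); print(ctrl.grip_depth); print(tool())
for n in ['scene','top','wrist']: snap(n,n+'0.png'); print(n,ctrl.camera_params(n))
E
```

```text
pics
{'t': 0.0, 'q': array([-1.389 ,  0.0534,  1.6143,  0.    ,  1.476 , -0.119 ]), 'dq': array([-0.001 , -0.0002, -0.0007, -0.0006,  0.0017, -0.0008]), 'effort': array([ -0.0014, -39.3678, -37.0177,  -0.0002,   0.0069,   0.    ]), 'tool_pos': array([ 0.1851, -0.5963,  0.2301]), 'tool_rot': array([-0.3122,  2.0617, -2.0574]), 'contact_force': array([0.2819, 1.1636, 0.0529]), 'wrist_torque': array([0.0109, 0.0743, 0.0127]), 'opening': 0.08547286722980146}
0.0187
[[-0.9551 -0.0004  0.2963  0.1851]
 [-0.2963  0.002  -0.9551 -0.5963]
 [-0.0003 -1.     -0.002   0.2301]
 [ 0.      0.      0.      1.    ]]
scene {'fx': 541.267544685036, 'fy': 541.267544685036, 'cx': 314.7722660986745, 'cy': 232.68706145612003, 'pose': array([[-0.8472,  0.3318, -0.4149, -0.0298],
       [-0.5311, -0.5457,  0.6482,  0.7877],
       [-0.0113,  0.7695,  0.6385,  0.9426],
       [ 0.    ,  0.    ,  0.    ,  1.    ]])}
top {'fx': 441.1041356138097, 'fy': 441.1041356138097, 'cx': 321.7829533374273, 'cy': 234.15812767945116, 'pose': array([[ 0.0276,  0.9933, -0.1122,  0.3832],
       [-0.9996,  0.0276, -0.0017, -0.0661],
       [ 0.0014,  0.1122,  0.9937,  1.065 ],
       [ 0.    ,  0.    ,  0.    ,  1.    ]])}
wrist {'fx': 371.64829954431775, 'fy': 371.64829954431775, 'cx': 322.4450154827264, 'cy': 240.00360821666683, 'T_tool_cam': array([[-0.0002, -0.9653, -0.261 , -0.0652],
       [-0.0007,  0.261 , -0.9653, -0.1432],
       [ 1.    ,  0.    , -0.0007,  0.0002],
       [ 0.    ,  0.    ,  0.    ,  1.    ]])}
```

View pics/scene0.png

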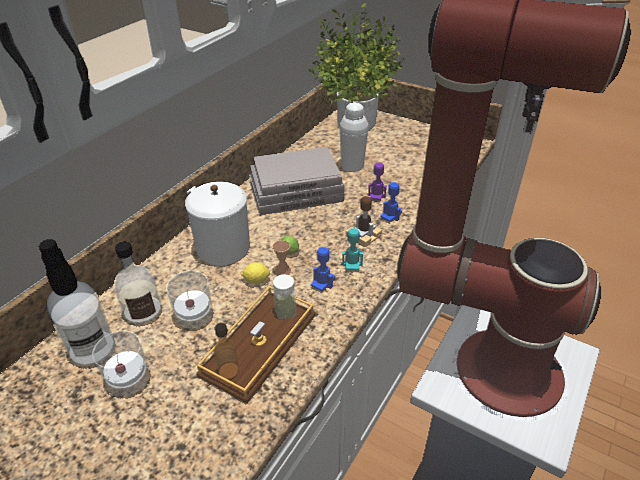

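View pics/top0.png

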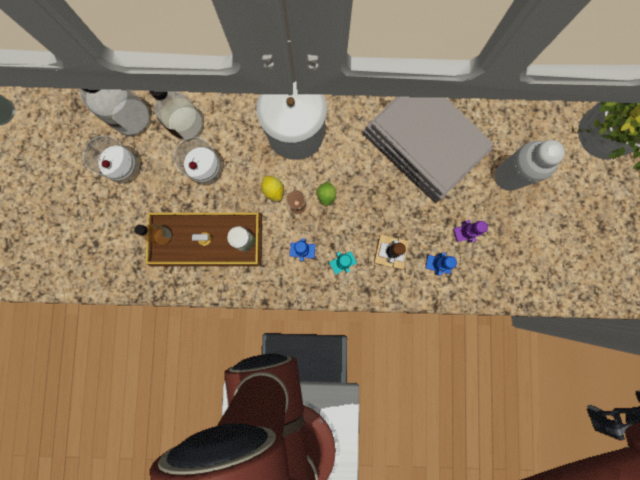

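The real handle, with its black barrel and brown knob on the light wooden rest, is at scene (366,215) and top (392,250). The look-alikes are blue at top (302,250) and (441,263), turquoise at (343,262) and purple at (470,231). The caddy is at top (203,239), with its bright T-head near (202,237). I'll confirm with enlarged crops.

```bash
python3 - <<'E'
import cv2,numpy as np
t=cv2.imread('pics/top0.png');s=cv2.imread('pics/scene0.png')
f=lambda im,x,y,w,h:cv2.resize(im[y:y+h,x:x+w],(400,300),interpolation=cv2.INTER_CUBIC)
cv2.imwrite('pics/c1.png',np.vstack([np.hstack([f(t,362,225,60,45),f(s,336,185,60,45)]),np.hstack([f(t,133,195,140,105),f(s,190,270,140,105)])]))
E
```

```text
(no output)
```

View pics/c1.png

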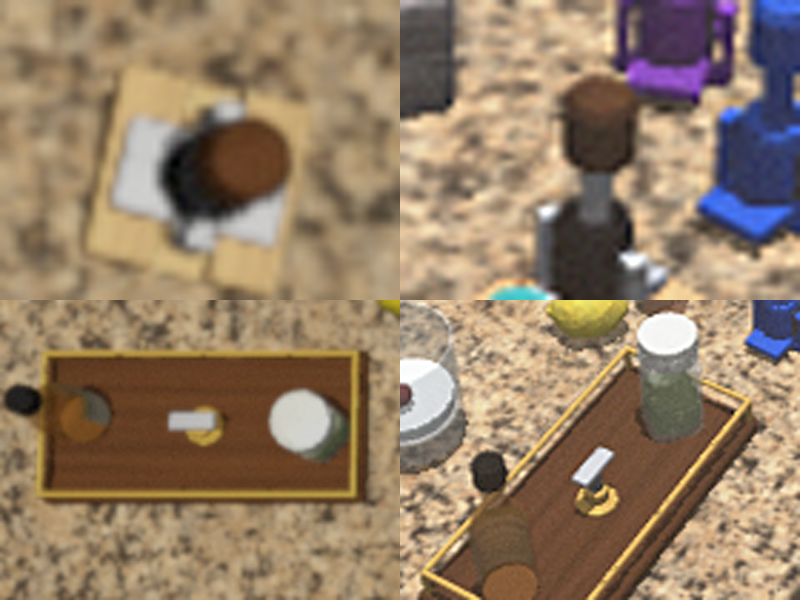

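```bash
python3 - <<'E'
from h import *
np.set_printoptions(precision=4,suppress=True)
t=cv2.imread('pics/top0.png');s=cv2.imread('pics/scene0.png')
def blob(im,x,y,w,h,lo,hi,rect=0):
    m=cv2.inRange(cv2.cvtColor(im[y:y+h,x:x+w],cv2.COLOR_BGR2HSV),lo,hi)
    if rect: return m
    n,l,st,c=cv2.connectedComponentsWithStats(m); i=1+np.argmax(st[1:,4]); print(st[i],c[i]+[x,y])
    return c[i]+[x,y]
# knob top: by eye
kt=tri(ray('top',362+249/6.667,225+160/6.667),ray('scene',336+198/6.667,185+95/6.667)); print('knobtop',kt)
# rail
m=blob(t,140,200,130,75,(20,110,110),(35,255,255),1)
p=np.argwhere(m>0)[:,::-1].astype(np.float32); r=cv2.minAreaRect(p); b=cv2.boxPoints(r)+[140,200]; print(r,b)
B=np.array([onz('top',u,v,.041) for u,v in b]); print(B, B.mean(0), [np.linalg.norm(B[i]-B[i-1]) for i in range(4)])
d=B[1]-B[0]; e=B[2]-B[1]; print('ang',np.degrees(np.arctan2(d[1],d[0])),np.degrees(np.arctan2(e[1],e[0])))
a=blob(t,188,228,25,16,(0,0,170),(179,50,255)); c=blob(s,245,318,25,22,(0,0,170),(179,60,255))
print('head',tri(ray('top',*a),ray('scene',*c)))
# rest corners by mask
m=blob(t,365,228,50,45,(12,50,170),(28,140,255),1); 
n,l,st,cc=cv2.connectedComponentsWithStats(cv2.morphologyEx(m,cv2.MORPH_OPEN,np.ones((2,2),np.uint8)));print(st)
for nm,(u,v),z in [('bitters base',(133+85/2.857,195+118/2.857),.016),('jar top',(133+303/2.857,195+122/2.857),.114),('jigger top',(297,200),.084)]: print(nm,onz('top',u,v,z))
for u,v in [(125,67),(308,107),(270,293),(90,250)]: print(onz('top',362+u/6.667,225+v/6.667,.02))
E
```

```text
knobtop (array([ 0.4639, -0.2316,  0.1186]), np.float64(0.002863100234691249))
((61.49999237060547, 37.499996185302734), (112.99998474121094, 50.99999237060547), 0.0) [[145. 263.]
 [145. 212.]
 [258. 212.]
 [258. 263.]]
[[0.4202 0.3434 0.041 ]
 [0.5397 0.3521 0.041 ]
 [0.5471 0.0869 0.041 ]
 [0.4275 0.0816 0.041 ]] [0.4836 0.216  0.041 ] [np.float64(0.26186336619145956), np.float64(0.11975964100792033), np.float64(0.2652988804221546), np.float64(0.11969898996989223)]
ang 4.154298402031714 -88.40562398569382
[ 5  6 14  6 72] [199.5833 236.9167]
[ 6  4 13 13 77] [256.974  327.5195]
head (array([0.4838, 0.2171, 0.0546]), np.float64(0.001481421164357768))
[[   0    0   50   45 1485]
 [   0    0    6    5   25]
 [  12    0   19   22  168]
 [  29    0    5    3   12]
 [  37    0   10   11   47]
 [  49    9    1    2    2]
 [   0   11    4    4   13]
 [  35   12   15   10   69]
 [  10   15    2    2    4]
 [   0   18    7    8   34]
 [   9   21    3    2    6]
 [  49   20    1    5    5]
 [  13   23    2    3    6]
 [   7   25    2    2    4]
 [  41   25    5    5   16]
 [   0   27    3    4   10]
 [   6   28    4    6   19]
 [  11   28   19   17  156]
 [  30   34   16   11  107]
 [   0   39    9    4   27]
 [  11   39    6    6   27]
 [  37   43    3    2    5]
 [   0   44    3    1    3]]
bitters base [0.486  0.3156 0.016 ]
jar top [0.4779 0.1145 0.114 ]
jigger top [ 0.57   -0.0063  0.084 ]
[ 0.503  -0.2049  0.02  ]
[ 0.4904 -0.2704  0.02  ]
[ 0.4238 -0.2573  0.02  ]
[ 0.4373 -0.1933  0.02  ]
```

Call:
jog_arm(moves=[[-15,0,-11,0,0,0],[-30,0,-22,0,0,0],[-36,0,-25,0,0,0],[-36,0,-25,0,0,0],[-36,0,-25,0,0,0],[-36,0,-25,0,0,0],[-36,0,-25,0,0,0],[-36,0,-26,0,0,0],[-36,0,-26,0,0,0],[-36,0,-26,0,0,0],[-30,0,-21,0,0,0],[-12,0,-9,0,0,0]], grip=60)

```text
t: 1.35
tool_pos: [0.4656, -0.2284, 0.2312]
tool_rot: [-0.316, 2.058, -2.056]
contact_force: [-0.6, -0.0, 0.2]
opening: 0.0599
```

Call:
jog_arm(moves=[[0,0,0,0,0,0],[0,0,0,0,0,0]])

```text
t: 1.55
tool_pos: [0.4641, -0.2319, 0.2312]
tool_rot: [-0.313, 2.059, -2.06]
contact_force: [-0.8, 0.2, 0.2]
opening: 0.06
```

```bash
python3 - <<'E'
from h import *
np.set_printoptions(precision=4,suppress=True)
T=tool(); im=snap('wrist','w1.png'); print(T); o=ctrl.get_obs(); print(o['q'],o['contact_force'])
for X in [(.464,-.2315,.124),(.464,-.2315,.02)]: print(proj('wrist',X,T))
E
```

```text
[[-0.9551 -0.0006  0.2964  0.4641]
 [-0.2964 -0.0004 -0.9551 -0.2319]
 [ 0.0007 -1.      0.0002  0.2312]
 [ 0.      0.      0.      1.    ]]
[-0.6076 -0.2043  1.8563 -0.0006  1.4898  0.6633] [-0.1032  0.0935 -0.0571]
[321.2465 236.3075]
[321.4913 209.2314]
```

View pics/w1.png

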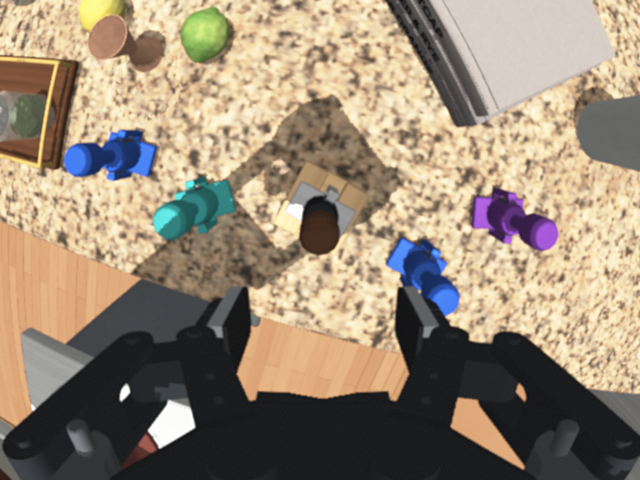

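The wrist view shows the true handle on its rest with the knob top at (319,233), predicted at (321,236). The look-alikes are clear of the fingers, so I'm descending to grasp.

Call:
jog_arm(moves=[[-1,15,-1,0,0,0],[0,30,0,0,0,0],[0,35,0,0,0,0],[0,30,0,0,0,0],[0,17,0,0,0,0],[0,10,0,0,0,0],[0,5,0,0,0,0],[0,0,0,0,0,0],[0,0,0,0,0,0]])

```text
t: 2.5
tool_pos: [0.4658, -0.2312, 0.0904]
tool_rot: [-0.31, 2.058, -2.061]
contact_force: [0.2, -0.5, 0.5]
opening: 0.0604
```

Call:
jog_arm(moves=[[0,0,0,0,0,0],[0,0,0,0,0,0],[0,0,0,0,0,0],[0,0,0,0,0,0],[0,0,0,0,0,0]], grip=20, grip_force=50)

```text
t: 3.0
tool_pos: [0.4656, -0.2305, 0.0901]
tool_rot: [-0.311, 2.059, -2.059]
contact_force: [-0.8, 3.1, 4.6]
opening: 0.0284
```

```bash
python3 - <<'E'
from h import *
np.set_printoptions(precision=4,suppress=True)
T=tool(); im=snap('wrist','w2.png'); print(T); o=ctrl.get_obs(); print(o['q'],o['contact_force'],o['opening'])
E
```

```text
[[-0.9551  0.001   0.2964  0.4656]
 [-0.2964 -0.0002 -0.9551 -0.2305]
 [-0.0009 -1.      0.0005  0.0901]
 [ 0.      0.      0.      1.    ]]
[-0.6032 -0.0679  1.9793  0.0004  1.2293  0.6665] [-0.4     1.5707  4.2678] 0.028364750451759853
```

View pics/w2.png

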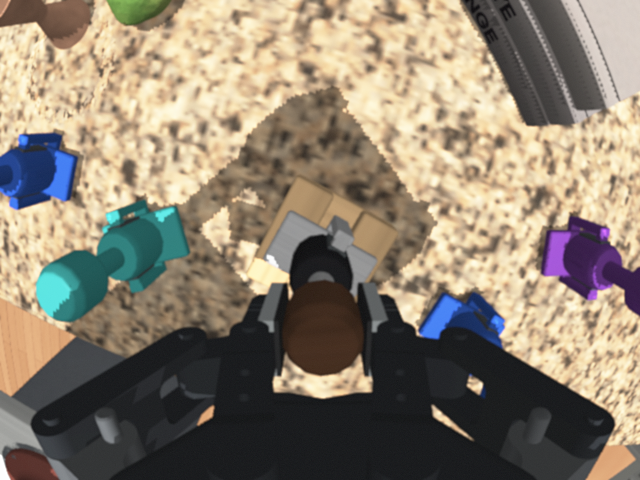

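```bash
python3 - <<'E'
from h import *
np.set_printoptions(precision=4,suppress=True)
T=tool(); print(T[:3,3])
f=lambda u,v,z:onz('wrist',u,v,z,T)
a,b=f(300,177,.02),f(397,231,.02); print('rest far edge',a,b,np.degrees(np.arctan2(*(a-b)[1::-1])),np.linalg.norm(a-b))
a=f(293,212,.028);b=f(375,258,.028);print('foot edge',a,b,np.degrees(np.arctan2(*(a-b)[1::-1])))
print('knob pred',proj('wrist',(T@[0,-.0187-.016,0,1])[:3],T),'knob top z',T[2,3]+.0347, 'barrel top bottom')
print('knob at',f(322,327,.124)); im=cv2.imread('pics/w2.png'); cv2.imwrite('pics/c2.png',cv2.resize(im[165:385,240:420],(720,600),interpolation=cv2.INTER_CUBIC))
E
```

```text
[ 0.4656 -0.2305  0.0899]
rest far edge [ 0.5049 -0.2052  0.02  ] [ 0.4915 -0.2696  0.02  ] 78.23501096420303 0.06575490703248336
foot edge [ 0.4857 -0.2073  0.028 ] [ 0.4737 -0.2605  0.028 ] 77.30971332941321
knob pred [321.6121 342.9058] knob top z 0.12464525665293488 barrel top bottom
knob at [ 0.4712 -0.2289  0.124 ]
```

View pics/c2.png

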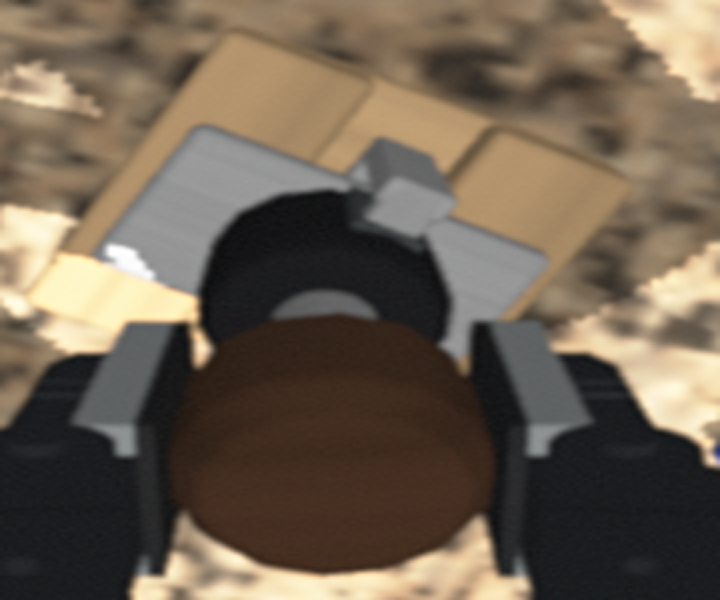

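```bash
python3 - <<'E'
from h import *
np.set_printoptions(precision=4,suppress=True)
T=tool(); s=720/180
f=lambda u,v,z:onz('wrist',240+u/s,165+v*220/600,z,T)
ti=lambda X:(np.linalg.inv(T)@[*X,1])[:3]
print('near edge', ti(f(332,572,.124)), 'wide', ti(f(170,440,.124)),ti(f(497,440,.124)))
a=f(200,125,.028);b=f(547,258,.028); d=(a-b)/np.linalg.norm(a-b); print(np.linalg.norm(a-b),np.degrees(np.arctan2(d[1],d[0])))
n=np.array([d[1],-d[0],0]); c=(a+b)/2-n*.017; print(n,'handle axis',c,ti(c))
r=f(235,30,.02);q=f(632,185,.02);d2=(r-q)/np.linalg.norm(r-q);n2=np.array([d2[1],-d2[0],0]);print('rest centre',(r+q)/2-n2*.035,np.linalg.norm(r-q),np.degrees(np.arctan2(d2[1],d2[0])))
E
```

```text
near edge [ 0.0138 -0.0341  0.0005] wide [-0.0059 -0.0341 -0.013 ] [-0.0059 -0.034   0.0142]
0.057749011782560575 77.24566165681321
[ 0.9753 -0.2208  0.    ] handle axis [ 0.4629 -0.2299  0.028 ] [ 0.0025  0.0619 -0.0014]
rest centre [ 0.4638 -0.2299  0.02  ] 0.06780352659263651 77.536886528552
```

Call:
jog_arm(moves=[[0,-5,0,0,0,0],[0,-15,0,0,0,0],[0,-30,0,0,0,0],[0,-35,0,0,0,0],[0,-30,0,0,0,0],[0,-20,0,0,0,0],[0,-5,0,0,0,0],[0,0,0,0,0,0]])

```text
t: 3.85
tool_pos: [0.4653, -0.2308, 0.2301]
tool_rot: [-0.311, 2.058, -2.06]
contact_force: [-0.5, -0.9, -1.9]
opening: 0.0282
```

Call:
jog_arm(moves=[[-3,0,-15,0,0,0],[-6,0,-30,0,0,0],[-8,0,-40,0,0,0],[-8,0,-40,0,0,0],[-8,0,-40,0,0,0],[-8,0,-40,0,0,0],[-8,0,-40,0,0,0],[-8,0,-40,0,0,0],[-8,0,-40,0,0,0],[-8,0,-40,0,0,0],[-6,0,-30,0,0,0],[-3,0,-11,0,0,0]])

```text
t: 5.05
tool_pos: [0.421, 0.184, 0.2271]
tool_rot: [-0.32, 2.059, -2.058]
contact_force: [-1.0, -0.5, -2.4]
opening: 0.0282
```

Call:
jog_arm(moves=[[0,0,0,0,-0.08,0],[0,0,0,0,-0.1,0],[0,0,0,0,-0.07,0],[0,0,0,0,0,0],[0,0,0,0,0,0]])

```text
t: 5.55
tool_pos: [0.4226, 0.1812, 0.2283]
tool_rot: [-0.54, 1.912, -1.912]
contact_force: [-0.2, 1.0, -1.5]
opening: 0.0284
```

```bash
python3 - <<'E'
from h import *
np.set_printoptions(precision=4,suppress=True)
T=tool(); im=snap('wrist','w3.png'); print(T); o=ctrl.get_obs(); print(o['q'],o['contact_force'],o['opening'])
print(proj('wrist',(.4838,.2171,.0546),T))
E
```

```text
[[-0.8531 -0.0018  0.5218  0.4226]
 [-0.5218 -0.0007 -0.8531  0.1812]
 [ 0.0019 -1.     -0.0004  0.2283]
 [ 0.      0.      0.      1.    ]]
[ 0.243  -0.3577  1.984  -0.0002  1.5167  1.2647] [ 0.0871 -1.4229 -2.3076] 0.028608458624658016
[323.785  134.6497]
```

View pics/w3.png

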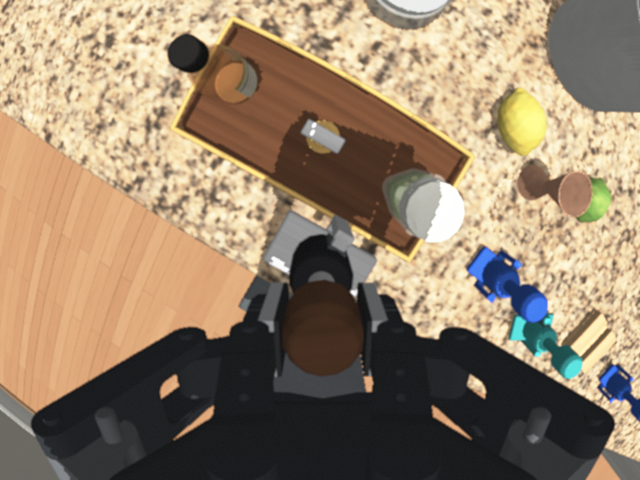

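```bash
python3 - <<'E'
from h import *
np.set_printoptions(precision=4,suppress=True)
T=tool(); im=cv2.imread('pics/w3.png')
ti=lambda X:(np.linalg.inv(T)@[*X,1])[:3]
f=lambda u,v,z:onz('wrist',u,v,z,T)
hsv=cv2.cvtColor(im,cv2.COLOR_BGR2HSV)
# head
x,y,w,h=290,105,70,60
m=cv2.inRange(hsv[y:y+h,x:x+w],(0,0,110),(179,60,255)); n,l,st,c=cv2.connectedComponentsWithStats(m); i=1+np.argmax(st[1:,4])
r=cv2.minAreaRect(np.argwhere(l==i)[:,::-1].astype(np.float32)); b=cv2.boxPoints(r)+[x,y]; print('head',st[i],r,r[0][0]+x,r[0][1]+y); print(b)
for z in (.052,.055,.060):
    B=np.array([f(u,v,z) for u,v in b]); L=[np.linalg.norm(B[k]-B[k-1]) for k in range(4)]; e=B[1]-B[0]; e2=B[2]-B[1]
    print(z,B.mean(0),L,[np.degrees(np.arctan2(q[1],q[0])) for q in (e,e2)])
# rail edges via line fit
m=cv2.inRange(hsv,(18,90,110),(32,255,255)); m[:, :165]=0; m[:,480:]=0; m[265:]=0
n,l,st,c=cv2.connectedComponentsWithStats(cv2.dilate(m,np.ones((5,5)))); i=1+np.argmax(st[1:,4]); m[l!=i]=0
r=cv2.minAreaRect(np.argwhere(m>0)[:,::-1].astype(np.float32)); b=cv2.boxPoints(r); print('rail',r,b)
B=np.array([f(u,v,.041) for u,v in [(234,20),(470,157),(410,258),(174,127)]]); print(B,B.mean(0)); 
for k in range(4): e=B[k]-B[k-1]; print(np.linalg.norm(e),np.degrees(np.arctan2(e[1],e[0])))
c1=cv2.resize(im[200:300,250:390],(700,500),interpolation=cv2.INTER_CUBIC)[:, :]
c2=cv2.resize(im[110:160,290:360],(490,350),interpolation=cv2.INTER_CUBIC); c1[500-150:500]=c1[350:500]; 
cv2.imwrite('pics/c3.png',np.vstack([c1[:250],cv2.resize(c2,(490,350)) if 0 else cv2.copyMakeBorder(c2,0,0,0,210,cv2.BORDER_CONSTANT)]))
E
```

```text
head [ 11  14  44  34 713] ((32.70587921142578, 30.823528289794922), (42.8746452331543, 17.492855072021484), 30.963754653930664) 322.7058792114258 135.82352828979492
[[299.8235 132.2941]
 [308.8235 117.2941]
 [345.5882 139.3529]
 [336.5882 154.3529]]
0.052 [0.4828 0.2174 0.052 ] [np.float64(0.03662699412182312), np.float64(0.014979420474081883), np.float64(0.036511369960759044), np.float64(0.015049814852698197)] [np.float64(0.624600042915671), np.float64(-89.77126479822005)]
0.055 [0.4828 0.2174 0.055 ] [np.float64(0.0362832062913526), np.float64(0.014838820826473312), np.float64(0.03616866740033144), np.float64(0.014908554470260503)] [np.float64(0.6246000429157564), np.float64(-89.7712647982201)]
0.06 [0.4827 0.2174 0.06  ] [np.float64(0.03571022657390168), np.float64(0.014604488080458972), np.float64(0.0355974964662854), np.float64(0.014673120499530944)] [np.float64(0.6246000429157599), np.float64(-89.77126479822009)]
rail ((346.2865295410156, 97.01970672607422), (282.4178161621094, 43.47220230102539), 30.821935653686523) [[213.8845  43.3344]
 [236.1584   6.0021]
 [478.6886 150.705 ]
 [456.4147 188.0373]]
[[0.5357 0.3437 0.041 ]
 [0.5419 0.0929 0.041 ]
 [0.4303 0.0878 0.041 ]
 [0.4226 0.3418 0.041 ]] [0.4826 0.2165 0.041 ]
0.11314414820937531 0.9830335330999157
0.2509174813758834 -88.59823274110916
0.11169906022268178 -177.38377358833247
0.25411602950526907 91.73257053474673
```

View pics/c3.png

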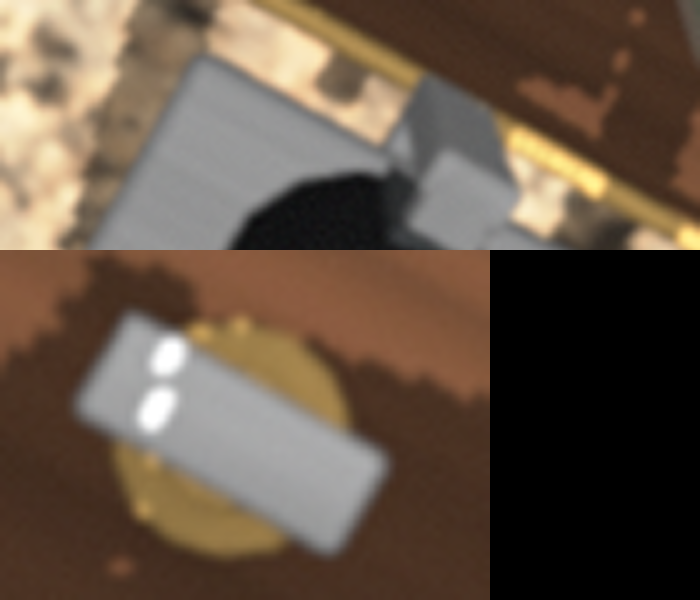

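Head measured at (0.483, 0.217) with caddy yaw of about 1.3°; the handle's yaw is now about 1.6°. The handle axis sits about 1.5 mm along tool +x. I'm moving over the post and partway down.

Call:
jog_arm(moves=[[-12,0,0,0,0,0],[-24,0,0,0,0,0],[-22,0,0,0,0,0],[-14,0,1.5,0,0,0],[0,10,0,0,0,0],[0,20,0,0,0,0],[0,25,0,0,0,0],[0,18,0,0,0,0],[0,9,0,0,0,0],[0,0,0,0,0,0],[0,0,0,0,0,0],[0,0,0,0,0,0]])

```text
t: 6.8
tool_pos: [0.4861, 0.2181, 0.1488]
tool_rot: [-0.537, 1.909, -1.909]
contact_force: [-0.9, 0.5, -1.4]
opening: 0.0284
```

```bash
python3 - <<'E'
from h import *
np.set_printoptions(precision=4,suppress=True)
T=tool(); im=snap('wrist','w4.png'); s=snap('scene','s4.png'); t=snap('top','t4.png');print(T); o=ctrl.get_obs(); print(o['q'],o['contact_force'],o['opening'])
H=(.483,.217,.055); a,b,c=[proj(n,H,T) for n in ('wrist','scene','top')]; print(a,b,c)
g=lambda im,p,k:cv2.resize(im[int(p[1])-k*3//4:int(p[1])+k*3//4,int(p[0])-k:int(p[0])+k][:,:,::-1],(400,300),interpolation=cv2.INTER_CUBIC)
cv2.imwrite('pics/c4.png',np.vstack([np.hstack([g(im,(320,240),100),g(s,b,50)]),np.hstack([g(t,c,50),g(s,b,25)])]))
E
```

```text
[[-0.8522  0.0024  0.5233  0.4861]
 [-0.5233  0.0007 -0.8522  0.2181]
 [-0.0024 -1.      0.0007  0.1488]
 [ 0.      0.      0.      1.    ]]
[ 0.2822 -0.1041  1.9082  0.      1.3355  1.3022] [ 0.0867  0.4968 -2.0979] 0.027939296884973666
[321.1086 246.5747] [257.6283 327.5628] [199.4196 236.9433]
```

View pics/c4.png

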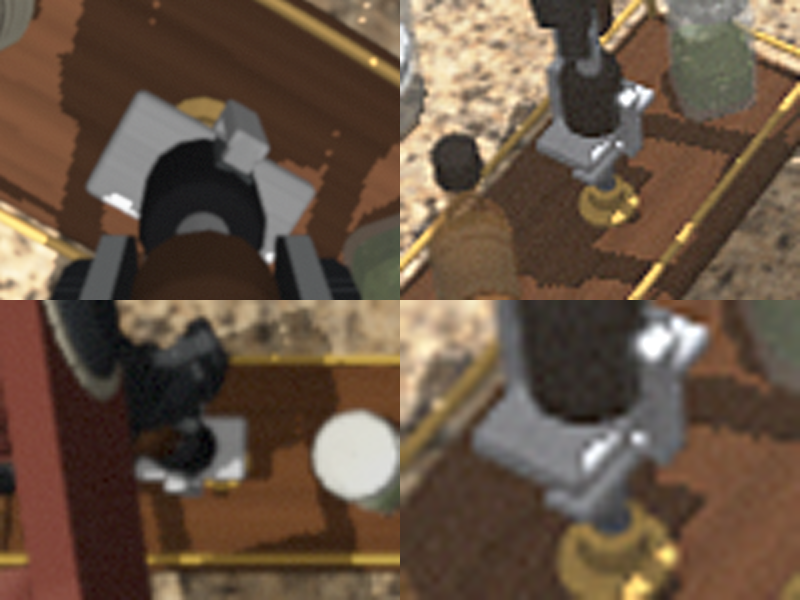

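Call:
jog_arm(moves=[[0.8,5,0,0,0,0],[0,5,0,0,0,0],[0,2,0,0,0,0],[0,0,0,0,0,0],[0,0,0,0,0,0]])

```text
t: 7.45
tool_pos: [0.4846, 0.2175, 0.1351]
tool_rot: [-0.54, 1.91, -1.91]
contact_force: [-0.1, 0.8, -3.2]
opening: 0.0285
```

Call:
jog_arm(moves=[[0,1.5,0,0,0,0],[0,1.5,0,0,0,0],[0,0,0,0,0,0]])

```text
t: 7.75
tool_pos: [0.4845, 0.2175, 0.1321]
tool_rot: [-0.54, 1.91, -1.91]
contact_force: [0.0, 0.3, -1.2]
opening: 0.0282
```

Call:
jog_arm(moves=[[0,1.5,0,0,0,0],[0,1,0,0,0,0],[0,0,0,0,0,0]])

```text
t: 8.05
tool_pos: [0.4845, 0.2175, 0.1296]
tool_rot: [-0.54, 1.91, -1.91]
contact_force: [-0.1, -0.6, -1.5]
opening: 0.0288
```

Call:
jog_arm(moves=[[0,1,0,0,0,0],[0,1,0,0,0,0],[0,0,0,0,0,0]])

```text
t: 8.35
tool_pos: [0.4848, 0.2176, 0.1281]
tool_rot: [-0.539, 1.91, -1.91]
contact_force: [0.1, -0.2, -0.3]
opening: 0.0283
```

Call:
jog_arm(moves=[[0,1,0,0,0,0],[0,1,0,0,0,0],[0,0,0,0,0,0]])

```text
t: 8.65
tool_pos: [0.4852, 0.2178, 0.1267]
tool_rot: [-0.538, 1.91, -1.909]
contact_force: [-1.7, -0.5, 5.3]
opening: 0.0286
```

Call:
jog_arm(moves=[[0,0.5,0,0,0,0],[0,0.5,0,0,0,0],[0,0,0,0,0,0],[0,0,0,0,0,0]])

```text
t: 9.05
tool_pos: [0.485, 0.2177, 0.1251]
tool_rot: [-0.539, 1.91, -1.91]
contact_force: [0.0, 1.6, 5.4]
opening: 0.0285
```

```bash
python3 - <<'E'
from h import *
np.set_printoptions(precision=4,suppress=True)
T=tool(); im=snap('wrist','w5.png'); s=snap('scene','s5.png'); print(T); o=ctrl.get_obs(); print(o['contact_force'],o['wrist_torque'])
b=(257.6,327.6)
g=lambda im,p,k:cv2.resize(im[int(p[1])-k*3//4:int(p[1])+k*3//4,int(p[0])-k:int(p[0])+k][:,:,::-1],(400,300),interpolation=cv2.INTER_CUBIC)
cv2.imwrite('pics/c5.png',np.hstack([g(im,(320,260),80),g(s,(b[0],b[1]-8),24)]))
E
```

```text
[[-0.8521  0.0008  0.5234  0.485 ]
 [-0.5234  0.0004 -0.8521  0.2177]
 [-0.0009 -1.      0.0001  0.1251]
 [ 0.      0.      0.      1.    ]]
[-0.6274  1.3319  4.9743] [ 0.1635  0.137  -0.0399]
```

View pics/c5.png

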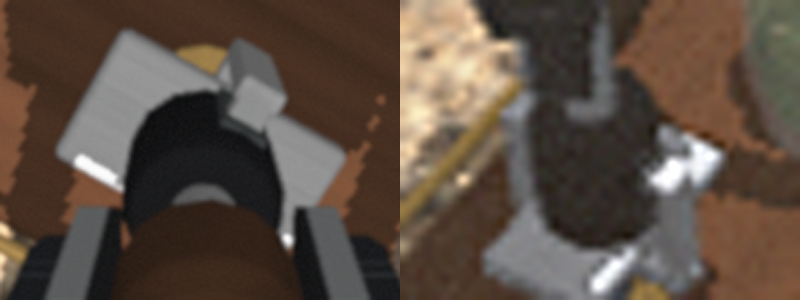

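The force stays flat (5.3 to 5.2 N) over 1.6 mm, so the foot is on the head and the spring is yielding. I'm pressing on to about 8.5 mm.

Call:
jog_arm(moves=[[0,1,0,0,0,0],[0,1,0,0,0,0],[0,1,0,0,0,0],[0,1,0,0,0,0],[0,0,0,0,0,0],[0,0,0,0,0,0]])

```text
t: 9.75
tool_pos: [0.485, 0.2178, 0.1214]
tool_rot: [-0.539, 1.91, -1.909]
contact_force: [-1.9, 1.3, 5.6]
opening: 0.028
```

Call:
jog_arm(moves=[[0,0.8,0,0,0,0],[0,0.8,0,0,0,0],[0,0.8,0,0,0,0],[0,0,0,0,0,0],[0,0,0,0,0,0]])

```text
t: 10.25
tool_pos: [0.4851, 0.2179, 0.1191]
tool_rot: [-0.538, 1.91, -1.909]
contact_force: [-1.9, 1.2, 7.3]
opening: 0.0284
```

Call:
jog_arm(moves=[[0,0,0,0,-0.05,0],[-0.1,0,-0.2,0,-0.1,0],[-0.1,0,-0.2,0,-0.1,0],[-0.1,0,-0.2,0,-0.1,0],[0,0,0,0,-0.05,0],[0,0,0,0,0,0]])

```text
t: 10.85
tool_pos: [0.4851, 0.2179, 0.1191]
tool_rot: [-0.849, 1.647, -1.65]
contact_force: [-1.6, -0.7, 7.6]
opening: 0.0281
```

```bash
python3 - <<'E'
from h import *
np.set_printoptions(precision=4,suppress=True)
T=tool(); o=ctrl.get_obs(); print(T,o['contact_force'],o['wrist_torque'],np.degrees(np.arctan2(T[1,2],T[0,2])))
E
```

```text
[[-0.5803  0.0014  0.8144  0.4851]
 [-0.8144 -0.0008 -0.5803  0.2179]
 [-0.0002 -1.      0.0015  0.1191]
 [ 0.      0.      0.      1.    ]] [-1.5841 -0.6905  7.5623] [-0.1782  0.219  -0.0023] -35.47238270416546
```

Call:
jog_arm(moves=[[0,0,0,0,-0.06,0],[-0.1,0,-0.2,0,-0.12,0],[-0.1,0,-0.2,0,-0.12,0],[-0.1,0,-0.2,0,-0.12,0],[-0.1,0,-0.2,0,-0.12,0],[-0.1,0,-0.2,0,-0.06,0],[0,0,0,0,0,0]])

```text
t: 11.55
tool_pos: [0.4852, 0.2187, 0.1196]
tool_rot: [-1.198, 1.22, -1.225]
contact_force: [0.9, -0.9, 6.7]
opening: 0.0285
```

```bash
python3 - <<'E'
from h import *
np.set_printoptions(precision=4,suppress=True)
T=tool(); o=ctrl.get_obs(); print(T,o['contact_force'],o['wrist_torque'],np.degrees(np.arctan2(T[1,2],T[0,2])))
E
```

```text
[[-0.019   0.0036  0.9998  0.4852]
 [-0.9998 -0.0005 -0.019   0.2187]
 [ 0.0004 -1.      0.0037  0.1196]
 [ 0.      0.      0.      1.    ]] [ 0.9219 -0.9267  6.7272] [-0.1547 -0.1667  0.0205] -1.0875031562861888
```

Call:
jog_arm(moves=[[0,0.2,-0.4,0,-0.1,0],[0,0.2,-0.4,0,-0.12,0],[-0.1,0.1,-0.4,0,-0.12,0],[-0.2,0,-0.4,0,-0.12,0],[-0.2,0,-0.4,0,-0.1,0],[0,0,0,0,0,0],[0,0,0,0,0,0]])

```text
t: 12.25
tool_pos: [0.4845, 0.2193, 0.12]
tool_rot: [-1.412, 0.797, -0.807]
contact_force: [3.3, 0.4, 7.1]
opening: 0.0285
```

```bash
python3 - <<'E'
from h import *
np.set_printoptions(precision=4,suppress=True)
T=tool(); im=snap('wrist','w6.png'); s=snap('scene','s6.png'); t=snap('top','t6.png'); o=ctrl.get_obs(); print(T,o['contact_force'],o['wrist_torque'],np.degrees(np.arctan2(T[1,2],T[0,2])))
g=lambda im,p,k:cv2.resize(im[int(p[1])-k*3//4:int(p[1])+k*3//4,int(p[0])-k:int(p[0])+k][:,:,::-1],(400,300),interpolation=cv2.INTER_CUBIC)
cv2.imwrite('pics/c6.png',np.vstack([np.hstack([g(im,(320,250),110),g(s,(258,322),24)]),np.hstack([g(t,(203,237),40),g(s,(258,310),60)])]))
E
```

```text
[[ 0.514   0.0077  0.8577  0.4845]
 [-0.8578  0.0012  0.514   0.2193]
 [ 0.0029 -1.      0.0072  0.12  ]
 [ 0.      0.      0.      1.    ]] [3.0064 0.5176 6.5449] [ 0.2017 -0.7881  0.0067] 30.934337195746362
```

View pics/c6.png

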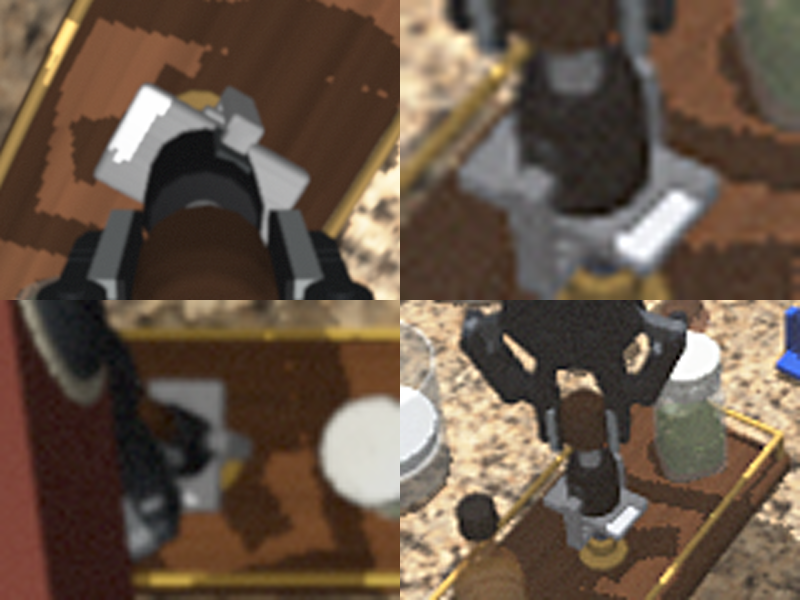

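Call:
jog_arm(moves=[[0.3,0,0.5,0,0,0],[0.3,0,0.5,0,0,0],[0,-0.5,0,0,0,0],[0,0,0,0,0,0]])

```text
t: 12.8
tool_pos: [0.4849, 0.2192, 0.1201]
tool_rot: [-1.414, 0.799, -0.806]
contact_force: [1.0, 0.4, 6.3]
opening: 0.0286
```

Call:
jog_arm(moves=[[0,-0.4,0,0,0,0],[0,0,0,0,0,0],[0,0,0,0,0,0]])

```text
t: 13.1
tool_pos: [0.4849, 0.2192, 0.1204]
tool_rot: [-1.414, 0.799, -0.806]
contact_force: [2.9, -0.2, 6.8]
opening: 0.0282
```

Call:
jog_arm(moves=[[0,-0.4,0,0,0,0],[0,0,0,0,0,0],[0,0,0,0,0,0]])

```text
t: 13.4
tool_pos: [0.4849, 0.2192, 0.1208]
tool_rot: [-1.414, 0.799, -0.806]
contact_force: [2.1, 0.6, 7.1]
opening: 0.0284
```

Call:
jog_arm(moves=[[0.2,-0.4,0.4,0,0,0],[0,0,0,0,0,0],[0,0,0,0,0,0]])

```text
t: 13.7
tool_pos: [0.4851, 0.2192, 0.121]
tool_rot: [-1.414, 0.8, -0.806]
contact_force: [1.0, 0.6, 7.1]
opening: 0.0283
```

Call:
jog_arm(moves=[[0,-0.4,0,0,0,0],[0,0,0,0,0,0],[0,0,0,0,0,0]])

```text
t: 14.0
tool_pos: [0.485, 0.2192, 0.1214]
tool_rot: [-1.414, 0.8, -0.806]
contact_force: [1.9, -0.2, 5.3]
opening: 0.0282
```

Call:
jog_arm(moves=[[0,-0.4,0,0,0,0],[0,0,0,0,0,0],[0,0,0,0,0,0]])

```text
t: 14.3
tool_pos: [0.4851, 0.2192, 0.1217]
tool_rot: [-1.414, 0.8, -0.806]
contact_force: [1.7, -0.2, 6.5]
opening: 0.0282
```

Call:
jog_arm(moves=[[0.1,-0.4,0.3,0,0,0],[0,0,0,0,0,0],[0,0,0,0,0,0]])

```text
t: 14.6
tool_pos: [0.485, 0.2193, 0.1217]
tool_rot: [-1.415, 0.8, -0.805]
contact_force: [2.2, -0.3, 4.8]
opening: 0.0284
```

Call:
jog_arm(moves=[[0,-0.4,0,0,0,0],[0,0,0,0,0,0],[0,0,0,0,0,0]])

```text
t: 14.9
tool_pos: [0.4846, 0.2193, 0.1217]
tool_rot: [-1.415, 0.801, -0.805]
contact_force: [5.8, 0.7, 3.6]
opening: 0.0282
```

Call:
jog_arm(moves=[[0,-0.4,0,0,0,0],[0,0,0,0,0,0],[0,0,0,0,0,0]])

```text
t: 15.2
tool_pos: [0.4845, 0.2193, 0.1217]
tool_rot: [-1.415, 0.801, -0.804]
contact_force: [6.6, 1.2, 2.9]
opening: 0.0282
```

Call:
jog_arm(moves=[[0.3,0,0.4,0,0,0],[0.2,-0.3,0.4,0,0,0],[0,0,0,0,0,0],[0,0,0,0,0,0]])

```text
t: 15.6
tool_pos: [0.4848, 0.2192, 0.1218]
tool_rot: [-1.417, 0.802, -0.803]
contact_force: [4.0, 1.9, 2.7]
opening: 0.0281
```

```bash
python3 - <<'E'
from h import *
np.set_printoptions(precision=4,suppress=True)
T=tool(); o=ctrl.get_obs(); print(T,o['contact_force'],o['wrist_torque'])
E
```

```text
[[ 0.5141  0.001   0.8577  0.4848]
 [-0.8577  0.0003  0.5141  0.2192]
 [ 0.0002 -1.      0.001   0.1218]
 [ 0.      0.      0.      1.    ]] [4.0434 1.937  2.6767] [ 0.4326 -1.2081  0.0482]
```

Call:
jog_arm(moves=[[0.1,-0.2,0.4,0,0,0],[0.1,-0.2,0.4,0,0,0],[0,0,0,0,0,0],[0,0,0,0,0,0]])

```text
t: 16.0
tool_pos: [0.485, 0.2192, 0.1218]
tool_rot: [-1.418, 0.803, -0.803]
contact_force: [3.8, 0.9, -0.6]
opening: 0.0284
```

Call:
jog_arm(moves=[[0,-0.2,0.3,0,0,0],[0,0,0,0,0,0],[0,0,0,0,0,0]])

```text
t: 16.3
tool_pos: [0.485, 0.2193, 0.1218]
tool_rot: [-1.419, 0.804, -0.802]
contact_force: [4.9, -0.5, -1.8]
opening: 0.028
```

Call:
jog_arm(moves=[[0.2,0.1,0.3,0,0,0],[0.2,0.1,0.3,0,0,0],[0,0,0,0,0,0],[0,0,0,0,0,0]])

```text
t: 16.7
tool_pos: [0.4855, 0.2192, 0.1218]
tool_rot: [-1.419, 0.804, -0.802]
contact_force: [1.1, -1.0, -1.6]
opening: 0.0284
```

```bash
python3 - <<'E'
from h import *
np.set_printoptions(precision=4,suppress=True)
T=tool(); o=ctrl.get_obs(); print(T,o['contact_force'],o['wrist_torque'])
im=snap('wrist','w7.png'); s=snap('scene','s7.png'); 
g=lambda im,p,k:cv2.resize(im[int(p[1])-k*3//4:int(p[1])+k*3//4,int(p[0])-k:int(p[0])+k][:,:,::-1],(400,300),interpolation=cv2.INTER_CUBIC)
cv2.imwrite('pics/c7.png',np.hstack([g(im,(320,250),110),g(s,(258,308),36)]))
E
```

```text
[[ 0.5142 -0.0021  0.8577  0.4855]
 [-0.8577 -0.0007  0.5142  0.2192]
 [-0.0004 -1.     -0.0022  0.1218]
 [ 0.      0.      0.      1.    ]] [ 1.0759 -0.9871 -1.6307] [-0.027  -0.2787  0.0709]
```

View pics/c7.png

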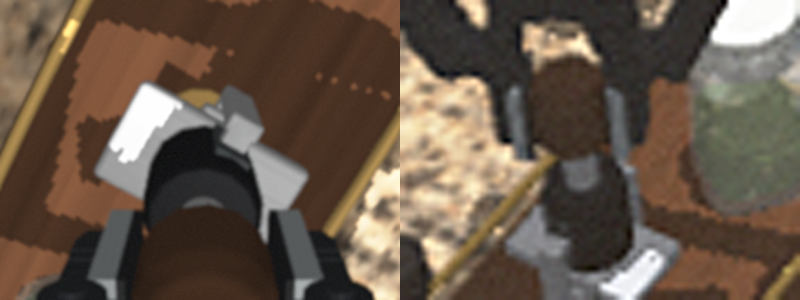

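```bash
python3 - <<'E'
from h import *
T=tool(); s=220/400
f=lambda u,v,z:onz('wrist',210+u*s,167.5+v*s,z,T)
an=lambda a,b:np.degrees(np.arctan2(*(a-b)[1::-1]))
a,b=f(148,81,.0657),f(308,174,.0657); print('foot edge',an(a,b),np.linalg.norm(a-b),(a+b)/2)
a,b=f(95,178,.0657),f(148,81,.0657); print('foot short',an(a,b),np.linalg.norm(a-b))
print('rail L',an(f(0,200,.041),f(82,0,.041)),'rail R',an(f(300,258,.041),f(395,112,.041)))
E
```

```text
foot edge -179.8611955777913 0.05758365814537112 [0.48479149 0.23389015 0.0657    ]
foot short -88.5278913332588 0.03550097812967963
rail L -84.47114148510808 rail R -88.6239640220291
```

Call:
jog_arm(moves=[[0,0,0,0,0,0],[0,0,0,0,0,0],[0,0,0,0,0,0],[0,0,0,0,0,0]], grip=55)

```text
t: 17.2
tool_pos: [0.4863, 0.2196, 0.1225]
tool_rot: [-1.417, 0.803, -0.803]
contact_force: [0.4, 0.2, 1.1]
opening: 0.055
```

Call:
jog_arm(moves=[[0,-10,0,0,0,0],[0,-25,0,0,0,0],[0,-30,0,0,0,0],[0,-30,0,0,0,0],[0,-15,0,0,0,0],[0,0,0,0,0,0],[0,0,0,0,0,0]])

```text
t: 17.9
tool_pos: [0.4859, 0.2194, 0.2315]
tool_rot: [-1.418, 0.804, -0.802]
contact_force: [0.3, 0.7, -0.1]
opening: 0.055
```

```bash
python3 - <<'E'
from h import *
np.set_printoptions(precision=4,suppress=True)
T=tool(); print(T,ctrl.get_obs()['contact_force'])
im=snap('wrist','w8.png'); s=snap('scene','s8.png'); t=snap('top','t8.png')
for X in [(.483,.217,.055+.098),(.483,.217,.063),(.483,.217,.016)]: print(proj('wrist',X,T),proj('scene',X),proj('top',X))
g=lambda im,p,k:cv2.resize(im[max(0,int(p[1])-k*3//4):int(p[1])+k*3//4,int(p[0])-k:int(p[0])+k][:,:,::-1],(400,300),interpolation=cv2.INTER_CUBIC)
cv2.imwrite('pics/c8.png',np.vstack([np.hstack([g(im,(320,220),80),g(s,(258,308),36)]),np.hstack([g(t,(203,237),72),g(s,(258,310),80)])]))
E
```

```text
[[ 0.5142 -0.0009  0.8577  0.4859]
 [-0.8577 -0.0002  0.5142  0.2194]
 [-0.0003 -1.     -0.0009  0.2315]
 [ 0.      0.      0.      1.    ]] [ 0.3199  0.6702 -0.0667]
[317.8682 249.9456] [253.7873 295.4699] [186.5057 231.9549]
[319.297  219.8621] [257.3305 325.0746] [198.459  236.5723]
[319.7739 209.9049] [259.043  339.3831] [203.8951 238.6722]
```

No pictures remain, so I'll check by numbers: knob, foot and neighbours.

```bash
python3 - <<'E'
from h import *
np.set_printoptions(precision=4,suppress=True)
T=tool(); im=cv2.imread('pics/w8.png'); h=cv2.cvtColor(im,cv2.COLOR_BGR2HSV)
f=lambda u,v,z:onz('wrist',u,v,z,T)
x,y,w,hh=270,170,100,90; sub=h[y:y+hh,x:x+w]
print('HSV knob',h[250,318],h[240,318],'barrel',h[225,318])
m=cv2.inRange(sub,(0,0,95),(179,45,255)); n,l,st,c=cv2.connectedComponentsWithStats(m)
for i in range(1,n):
    if st[i,4]>60: print('grey',st[i],c[i]+[x,y])
m[:]=cv2.morphologyEx(m,cv2.MORPH_CLOSE,np.ones((3,3)))
p=np.argwhere(m>0)[:,::-1].astype(np.float32); r=cv2.minAreaRect(p); b=cv2.boxPoints(r)+[x,y]; print('rect',r,b)
B=np.array([f(u,v,.065) for u,v in b]); print(B.mean(0)); 
for k in range(4): e=B[k]-B[k-1]; print(np.linalg.norm(e),np.degrees(np.arctan2(e[1],e[0])))
k=cv2.inRange(h[200:300,270:370],(0,60,15),(20,255,95)); n,l,st,c=cv2.connectedComponentsWithStats(k); 
for i in range(1,n):
    if st[i,4]>150: print('brown',st[i]+[270,200,0,0,0],c[i]+[270,200])
# neighbours moved? compare before/after
for nm,(x0,y0,w0,h0) in {'jar':(225,223,30,32),'bitters':(133,222,40,30),'jigger':(285,188,24,24)}.items():
    a=cv2.imread('pics/top0.png')[y0:y0+h0,x0:x0+w0].astype(int);c=cv2.imread('pics/t8.png')[y0:y0+h0,x0:x0+w0].astype(int); print(nm,abs(a-c).mean())
for nm,(x0,y0,w0,h0) in {'jar':(270,275,28,45),'bitters':(210,318,30,60),'jigger':(270,238,24,36)}.items():
    a=cv2.imread('pics/scene0.png')[y0:y0+h0,x0:x0+w0].astype(int);c=cv2.imread('pics/s8.png')[y0:y0+h0,x0:x0+w0].astype(int); print('scene',nm,abs(a-c).mean())
sub=im[170:290:4,270:372:3]; hs=cv2.cvtColor(sub,cv2.COLOR_BGR2HSV)
for r_ in hs: print(''.join('#' if (p[1]<45 and p[2]>95) else ('.' if p[2]<35 else ('k' if p[1]>60 and p[2]<90 else ' ')) for p in r_.astype(int)))
E
```

```text
HSV knob [ 12 127  70] [ 12 137  65] barrel [ 10 127  46]
grey [  11   18   79   61 1528] [318.4725 212.9378]
rect ((52.44818115234375, 46.8031005859375), (70.97382354736328, 50.45907974243164), 30.256441116333008) [[279.0829 220.715 ]
 [304.5078 177.1295]
 [365.8135 212.8912]
 [340.3886 256.4767]]
[0.4828 0.2208 0.065 ]
0.06144645078629568 179.77549965320156
0.04311825976549401 90.1725046747764
0.05981118726439081 0.6366599325754911
0.04405892421604433 -87.69981796497801
brown [ 270  200  100  100 4517] [326.6994 249.979 ]
brown [280 222  18  16 154] [286.7468 230.9416]
jar 8.941319444444444
bitters 42.25611111111111
jigger 7.326967592592593
scene jar 6.4187830687830685
scene bitters 13.104074074074074
scene jigger 20.552083333333332
  k   kkkkkkkkkkkkkkkkkkkkkkkkkkkk
 kk        kkkkkkkkkkkkkkkkkkkkkkk
 k               kkkkkkkkkkkkkkkkk
k                     kkkkkkkkkkkk
            kk        kkk kkkkkkkk
          ###kkk     kkkkkkkkkkkkk
         ######    k   kkkkkkkkkkk
        ##############  kkkkkkkkkk
       #################kkkkkkkkkk
       ######## ...#####kkkkkkkkkk
      #######......  ### kkkkkkkkk
    k#######.........  ### kkkkkkk
    #######..        ..######kkkkk
    #######.  kkkkk   . ######kkkk
    kk ### .kkkkkkkkkk .######kkkk
    kkkkk# kkkkkkkkkkkk.#####kkkkk
    kkkkk kkkkkkkkkkkkk ####kkkkkk
          kkkkkkkkkkkkkk####kkkkkk
          kkkkkkkkkkkkkk###kkkkkkk
          kkkkkkkkkkkkkk #kkkkkkk 
kkkk     kkkkkkkkkkkkkkkkkkkkkkk  
kkkkkkkk kkkkkkkkkkkkkkkkkkkkkk   
kkkkkkkkkkkkkkkkkkkkkkkkkkkkkk    
kkkkkkkkkkkkkkkkkkkkkkkkkkkkkk    
   kkkkkkkkkkkkkkkkkkkkkkkkkk     
         kkkkkkkkkkkkkkkkkkk      
     kk        kkkkkkkkkkkk       
      kk         kkkkkkkkk        
      kkk         kkkkkkkk        
       kk           kkkkk    k
```

Call:
jog_arm(moves=[[0,-30,0,0,0,0],[0,-30,0,0,0,0],[25,0,-15,0,0,0],[30,0,-20,0,0,0],[30,0,-20,0,0,0],[30,0,-20,0,0,0],[30,0,-20,0,0,0],[30,0,-20,0,0,0],[30,0,-20,0,0,0],[30,0,-20,0,0,0],[15,0,-10,0,0,0],[0,0,0,0,0,0]])

```text
t: 19.25
tool_pos: [0.4726, -0.0816, 0.2906]
tool_rot: [-1.417, 0.808, -0.804]
contact_force: [-0.0, 0.4, -0.6]
opening: 0.0548
```

```bash
python3 - <<'E'
from h import *
np.set_printoptions(precision=3,suppress=True)
s=snap('scene','s9.png'); t=snap('top','t9.png'); 
def cmp(a,b,box):
    x,y,w,h=box; A=cv2.cvtColor(cv2.imread(a),6)[y:y+h,x:x+w]; B=cv2.cvtColor(cv2.imread(b),6)[y-6:y+h+6,x-6:x+w+6]
    r=cv2.matchTemplate(B,A,cv2.TM_CCOEFF_NORMED); _,v,_,l=cv2.minMaxLoc(r); return v,(l[0]-6,l[1]-6)
for nm,b in {'jar':(225,223,30,32),'bitters':(134,222,40,26),'jigger':(287,190,20,20)}.items(): print('top',nm,cmp('pics/top0.png','pics/t9.png',b))
for nm,b in {'jar':(270,275,28,45),'bitters':(212,322,26,56),'jigger':(271,240,22,34)}.items(): print('scene',nm,cmp('pics/scene0.png','pics/s9.png',b))
# knob/barrel in scene and top
for n,im,(x,y,w,h) in (('scene',s,(235,270,45,40)),('top',t,(172,218,40,35))):
    hv=cv2.cvtColor(im[y:y+h,x:x+w],cv2.COLOR_RGB2HSV)
    for r_ in hv[::2]: print(''.join('.' if p[2]<42 else('#' if p[1]<60 and p[2]>90 else ('k' if p[2]<85 and p[1]>90 else ' ')) for p in r_.astype(int)))
    print(n,[proj(n,(.483,.2175,z))-[x,y] for z in (.0625,.105,.138,.154)])
E
```

```text
top jar (0.9995725154876709, (0, 0))
top bitters (0.9980142712593079, (0, 0))
top jigger (0.3718887269496918, (4, 3))
scene jar (0.998733401298523, (0, 0))
scene bitters (0.9961336255073547, (0, 0))
scene jigger (0.9382650256156921, (0, 0))
     ##                                      
                                             
                                             
                                         ####
                                       ######
                                      #######
                                      #######
                                      #######
                                #     #######
                                      #######
                                     ########
                                #     #######
                                 k kkk ######
                        k      k       ######
            kk        kkkk    k         #####
            kk       kkkk   k             ## 
            kkkkkkk kkkk kk             #####
            kk kkkkkkkkk k                ###
             k kkkkkkkkkk      
[... 310 characters left out ...]
 ################ kkk
                   k ############### kkk
                     kk  .  ######## kkk
                     kkk....... #### kkk
                     kkk.......  ####kkk
k                   kkkk....... #####   
            k     kkkk.........  ####   
               kkkkk............ ####   
                   k    ....... ####    
                    ###############   kk
                    ############### kkkk
                   ################ kkkk
                    ############### kkkk
                                        
                                        
top [array([26.301, 18.59 ]), array([20.928, 16.518]), array([16.421, 14.779]), array([14.119, 13.892])]
```

```bash
python3 -c "
from station import ctrl
o=ctrl.get_obs();print(o['t'],o['contact_force']);print(ctrl.finish_job())"
```

```text
19.35 [ 0.24947456 -0.52951264 -0.49511125]
the job is handed in; nothing more can be done
None
```

I clipped the handle onto the T-post and handed the job in at 19.4 s; no verdict was reported.

**What I did:** I took the handle off its rest by the knob and stood its foot on the head with the hooks crosswise. I then pressed the knob about 8 mm, gave it a quarter turn of about 89°, eased off and let go. The highest push I read while pressing was about 7.6 N. The knob stopped rising about 6 mm below its fully-out height, as it should with the hooks drawn up under the wings.

**Final checks:**
- **Position and squareness:** after release, the wrist view put the foot's centre within about 1 mm of the head's across the caddy. Along the caddy the figure was less direct. The foot was square to the head within about 1°. The top view agreed with the position to a couple of millimetres.
- **Upright:** the knob showed about where an upright handle would put it, but that was only a rough check.
- **Neighbours:** the jar and bottle matched the first pictures with no shift.

**What was less certain or disagreed:**
- **Side load:** a side force of up to 6.6 N built up as I eased off, because the foot stuck on the head while I nudged it sideways. I relaxed it to about 1 N before letting go.
- **Handle position before release:** the wrist view then put the handle about 2 mm off-centre, against under 1 mm afterwards. I trust the later figure because nothing was gripping the handle.
- **Jigger:** it showed no shift in the scene view, but its top-view check failed, probably because the arm was in the way.
- **No final look:** I had used all 12 pictures, so the checks after release are numerical only.

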